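# Hang the green ring gauge in the gauge cabinet

### The arm

A 7-joint arm with a two-finger parallel gripper is mounted at the origin on a cart in front of the work surface, level with it; the furniture and walls round the work are solid. World frame = base frame: x ahead of the robot, y to its left, z up, the work surface at z = 0. Lengths are in m, angles in rad, forces in N, time in s.
With the tool pointing down it reaches from about 0.4 to 0.85 m from the base axis. Payload 4.4 kg.
Tool frame: the origin (TCP) lies on the centre line of the jaws, within the pads' length; the fingertips stand 8 mm ahead of it and the grasp point (between the pads) lies 11 mm behind it (manip.tip_extent is the distance from the TCP to the fingertips, in m); z points along the fingers, y is the direction in which the jaws open and shut (so a half turn about z gives the same grasp; the last joint's range is limited). The gripper opens to 94 mm and grips with 3 to 60 N. Pads are 16 mm wide; open, the fingers measure 119 mm over their backs; the gripper's body (75 mm by 177 mm) begins 78 mm behind the grasp point.
Start: joints at [-1.394, 0.628, 0.038, 1.517, -0.027, 0.996, -0.02], TCP at [0.156, 0.631, 0.174] pointing down, gripper open.
Joint ranges: [-3.06, 3.06], [-0.37, 2.12], [-1.25, 1.32], [0.18, 2.47], [-1.1, 4.24], [0.23, 1.98], [-2.94, 2.94]. Speed limits (rad/s): [2.57, 2.57, 3.14, 3.14, 3.14, 3.14, 3.14].

### API

Orientations are given as a rotation vector (axis times angle).
In Python, from cell import manip gives the robot as it stands.
- The arm moves only by the tool play_rows, never from a script. Its argument "commands" is text: rows parted by semicolons, each of 7 numbers parted by spaces: the shift along the tool's x, y, z in cm, then the turn, a rotation vector about the tool's x, y, z in degrees, then the finger opening in cm, from 0 to 9.4. In form: dx dy dz wx wy wz gripper; .... A call has 1 to 12 rows; each row is the pose to reach, as a shift and turn from the pose commanded when the call began, along the tool's axes at that moment; what a row does not reach only later rows make up. A row lasts 1/12 s, in which the tool goes at most 41.7 mm and 7.16 degrees, less where a joint would pass 70% of its speed; a pose out of reach is approached as far as the arm can. A call with a gripper value outside its range is refused whole. The fingers move at their own pace and stop on an object; "squeeze" is the grip in N (left out, the last holds). Time passes only in rows, so rows that repeat a pose let the fingers close. It gives the time, the measured TCP pose, the force and the opening at its end, in the units of the state.
- manip.observe(): the state, without advancing time (a new reading comes with each control period).
- manip.capture(name): name is "scene" or "top"; returns the picture (420x560x3 uint8, red, green, blue); there is no depth.
- manip.camera_params(name): a dict with "fx", "fy", "cx", "cy" (pixels), "distortion" ([k1, k2, p1, p2, k3] as OpenCV has them; the pictures are not rectified), "R" (3x3) and "t" (3): a world point X has camera coordinates R X + t. Camera axes: x right, y down, z forward; pixel columns grow to the right and rows downward; lengths in m; the calibration is good to about 2 mm. A picture is of the moment at which its call begins. camera_params takes no time and is no camera call.
- manip.close_job(): hands the job in, once; it reports no verdict.
The state is a dict: "time_s": time; "joints": joint angles; "joint_velocities": joint speeds; "tau": joint torques, N m; "eef_pos": TCP position; "tool_rot": TCP orientation; "force": force on the tool from outside, world axes, zero at the start; "torque": the same for the moment, N m; "gripper_width": finger opening in m.
Only numpy, scipy, OpenCV 4.12 (cv2) and the standard library are available. Lean on these libraries where they do the work, as an engineer would, in place of code of your own. Each camera call takes 0.05 s, during which the arm holds its last target.

### The job

Put the ring gauge with the green handle away: lower it through the open hatch of the small bench cabinet, without touching the yellow hatch frame, and hang it by its ring on the brass hook inside. Let go of it there, and leave the gauge with the red handle standing where it is.

Things in the scene. Friction and masses are not known exactly. Their poses are not given: they have to be found in the camera images.
- gauge_green: Ring gauge to hang (mm): steel ring on edge (outer dia 56, hole 36, 20 thick, centre z=32) on a foot 26x36x8, green upright handle 14 (x) by 18 (y) from z=62 to 116. Up to 0.19 kg. Origin: middle of the underside; z up, x along the ring's axis, front and back alike. Grip the handle across y at about z=98. Handle is light: hung by the top of the hole (z=50), it stays upright.
- gauge_red: The same gauge with a red handle, to be left standing where it is; same sizes, origin and axes.
- hatch_frame: Yellow frame of the hatch (mm), the only way into the fixed grey cabinet (153 x by 182 y outside, clear front on -x, inner floor 8 above the bench). Origin: middle of the opening at the frame's upper face, 152 above the bench; x, y along its sides. Opening 123 (x) by 152 (y); bars 16 wide, 8 thick.
- hook: Brass hook in the cabinet (mm): level bar 7 thick from the +x wall (x=45) to a tip turned up at x=-19 to -29, 9.5 high. Origin: top of the bar, where the hole rests, 80 above the bench, 25.5 to +x of the hatch's middle; axes as hatch_frame. The ring passes along x over the tip with its hole centred 1 above the origin (9 mm spare). Hung, the gauge's origin is 50 below this.
There are look-alikes about, which are no part of the job. Leave any brown or pink look-alike of the gauge_red alone. What is shaped like the gauge_green but blue or brown is not meant.

How it is judged:
By the outcome, as a careful person would: the job done as asked, in the order asked, and still so for the second after the job is handed in, with the robot touching nothing.
It also fails if it takes over 38 s, if anything falls off the work surface, if the arm or the gripper's body presses on something with over 40 N, if the wrist force passes 120 N, or if a joint passes its speed limit or range.

## Working session

There is one attempt and no reset: what is moved stays moved. The work goes in short steps, Python scripts to look and compute and a tool call to move; the robot and the scene stay as the last step left them, time stands still between calls to the robot, and variables do not carry over. Pictures are saved under pics/ and viewed, and the job is handed in when it is done.

Besides the shell and the picture viewer there is one more tool, called by a JSON object that holds its "method" and its "body". play_rows: Moves the arm, as the interface text tells. Its arguments: {"type":"object","properties":{"commands":{"type":"string"},"squeeze":{"type":"number"}},"required":["commands"]}

```bash
ls; mkdir -p pics
python3 - <<'E'
from cell import manip
import cv2
for n in("scene","top"):
    im=manip.capture(n); cv2.imwrite(f"pics/{n}0.png",im[:,:,::-1])
    p=manip.camera_params(n); print(n,p)
print(manip.observe())
E
```

```text
pics
scene {'fx': 476.51034680560986, 'fy': 476.51034680560986, 'cx': 278.0436838974167, 'cy': 215.11072879056582, 'distortion': array([-0.16371109,  0.        ,  0.        ,  0.        ,  0.        ]), 'R': array([[-0.71476141, -0.69935371, -0.00453009],
       [-0.49942409,  0.51494007, -0.69671537],
       [ 0.4895832 , -0.49572282, -0.71733338]]), 't': array([0.33221257, 0.40305778, 0.63673426])}
top {'fx': 495.7017926104204, 'fy': 495.7017926104204, 'cx': 280.76862129257063, 'cy': 214.95085752910802, 'distortion': array([0.03647277, 0.        , 0.        , 0.        , 0.        ]), 'R': array([[-0.01245664, -0.99989043,  0.00799772],
       [-0.99780895,  0.01191016, -0.06508029],
       [ 0.06497791, -0.00879088, -0.99784798]]), 't': array([-0.08103829,  0.52278678,  1.0943904 ])}
{'time_s': 0.1, 'joints': array([-1.393783  ,  0.62924168,  0.03845392,  1.51820913, -0.02697253,
        0.99628839, -0.02001975]), 'joint_velocities': array([-0.00184261, -0.00253556, -0.00073417, -0.00326851, -0.00109859,
        0.00026954, -0.00086175]), 'tau': array([ 3.07300041e-03, -5.50791442e+01,  1.14748500e+00, -1.87117124e+01,
       -5.21956198e-02,  1.92153576e-02,  4.06678578e-05]), 'eef_pos': array([0.15611844, 0.63033903, 0.17307286]), 'tool_rot': array([-3.80472091e-01, -3.11831145e+00,  2.54613379e-03]), 'force': array([ 0.65227058, -0.13983996,  0.03425822]), 'torque': array([-0.02574663, -0.00880689,  0.02707433]), 'gripper_width': 0.09395686500055309}
```

View pics/scene0.png

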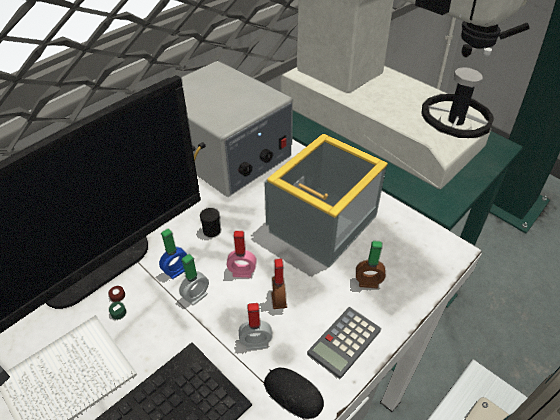

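View pics/top0.png

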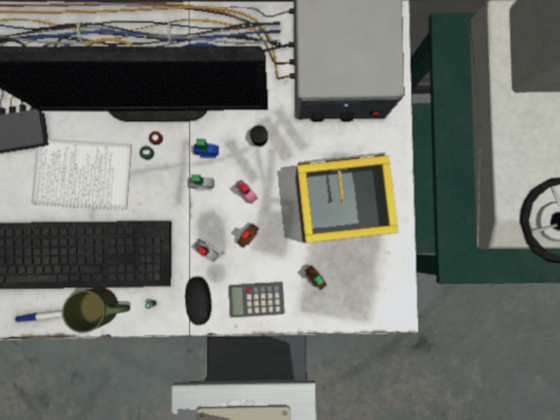

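The green gauge with the steel ring is at scene (190,280) and top (202,182). The red one with the steel ring is at scene (254,325) and top (208,250). The hatch is at top (347,198).

Run:
```python
import cv2,numpy as np
s=cv2.imread("pics/scene0.png");t=cv2.imread("pics/top0.png")
def z(im,x,y,w,h,k): return cv2.resize(im[y:y+h,x:x+w],None,fx=k,fy=k,interpolation=cv2.INTER_CUBIC)
a=z(s,150,220,66,100,6);b=z(t,175,130,66,100,6)
cv2.imwrite("pics/zg.png",np.hstack([a,b]))
a=z(s,255,125,140,145,4)
cv2.imwrite("pics/zh1.png",a)
cv2.imwrite("pics/zh2.png",z(t,285,145,120,105,6))
```

```text
(no output)
```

View pics/zg.png

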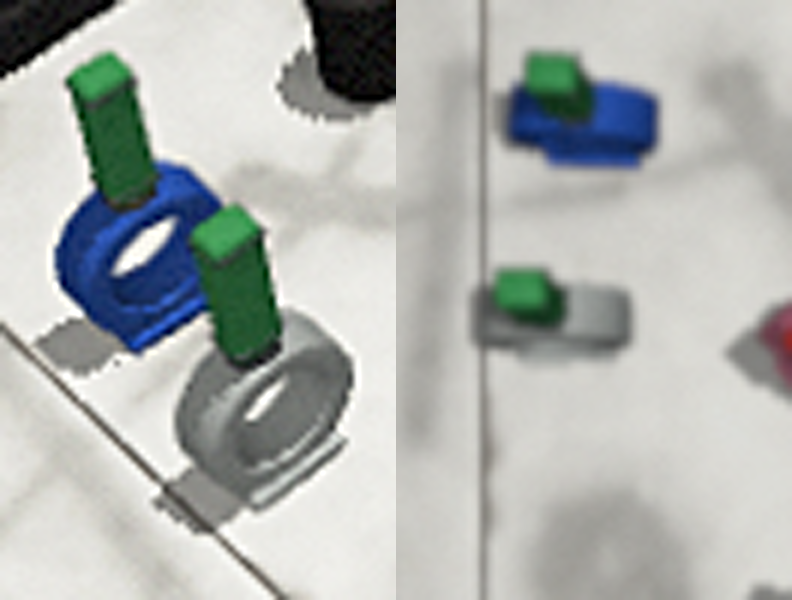

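View pics/zh1.png

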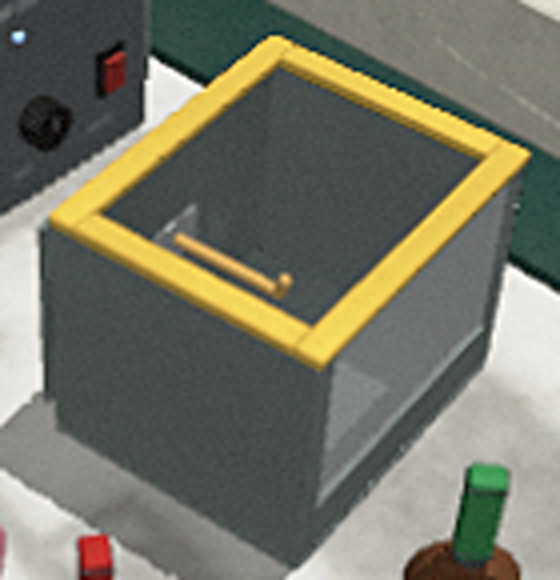

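View pics/zh2.png

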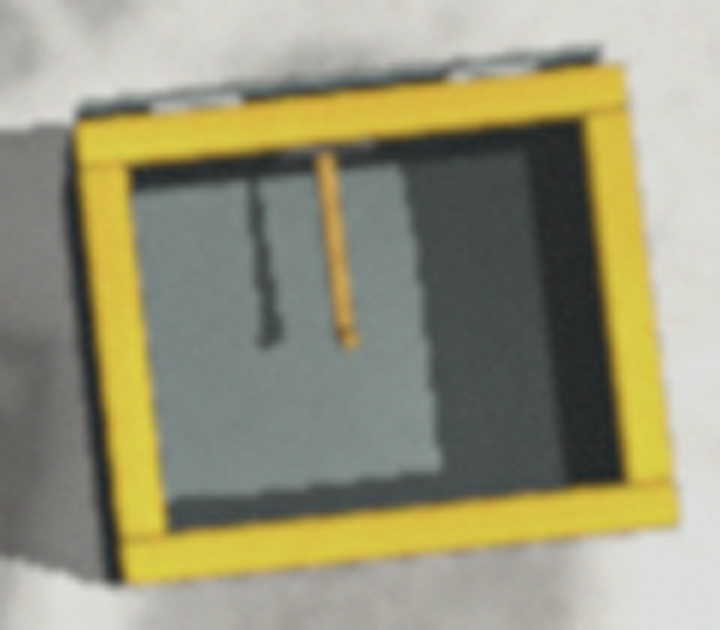

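```bash
cat > h.py <<'E'
import cv2,numpy as np,json
from scipy.optimize import minimize
from scipy.spatial import ConvexHull
from cell import manip
P={n:manip.camera_params(n) for n in("scene","top")}
def proj(n,X):
    p=P[n];K=np.array([[p['fx'],0,p['cx']],[0,p['fy'],p['cy']],[0,0,1]])
    return cv2.projectPoints(np.asarray(X,float).reshape(-1,3),cv2.Rodrigues(p['R'])[0],p['t'],K,p['distortion'])[0].reshape(-1,2)
def box(x0,x1,y0,y1,z0,z1): return np.array([[x,y,z] for x in(x0,x1) for y in(y0,y1) for z in(z0,z1)])/1000.
def place(L,q,z=0):
    c,s=np.cos(q[2]),np.sin(q[2]); R=np.array([[c,-s,0],[s,c,0],[0,0,1]])
    return L@R.T+[q[0],q[1],z]
S=8
def render(n,parts,win):
    x,y,w,h=win; m=np.zeros((h*S,w*S),np.uint8)
    for L in parts:
        u=proj(n,L); u=u[ConvexHull(u).vertices]
        u=((u+0.5-[x,y])*S-0.5)
        cv2.fillPoly(m,[np.round(u*16).astype(np.int32)],255,shift=4)
    return cv2.resize(m,(w,h),interpolation=cv2.INTER_AREA)/255.
handle=[box(-7,7,-9,9,62,116)]
a=np.linspace(0,2*np.pi,48)
ring=[np.concatenate([np.c_[0*a+s,28*np.cos(a),32+28*np.sin(a)] for s in(-10,10)])/1000]
foot=[box(-13,13,-18,18,0,8)]
frame=[box(-77.5,-61.5,-92,92,-8,0),box(61.5,77.5,-92,92,-8,0),box(-77.5,77.5,-92,-76,-8,0),box(-77.5,77.5,76,92,-8,0)]
hook=[box(-29,45,-3.5,3.5,-7,0),box(-29,-19,-3.5,3.5,0,9.5)]
def fit(masks,parts,q0,z=0,cams=("scene","top"),st=(.006,.006,.15)):
    def cost(q):
        return sum(np.abs(render(n,[place(L,q,z) for L in parts],masks[n][0])-masks[n][1]).sum() for n in cams)
    q=np.array(q0,float)
    for k in range(3):
        sim=np.vstack([q]+[q+np.eye(3)[i]*st[i]/3**k for i in range(3)])
        r=minimize(cost,q,method="Nelder-Mead",options=dict(initial_simplex=sim,xatol=1e-5,fatol=1e-3,maxiter=300)); q=r.x
    return q,r.fun
def hsvmask(im,win,h0,h1,s0,v0):
    x,y,w,h=win; H=cv2.cvtColor(im[y:y+h,x:x+w],cv2.COLOR_BGR2HSV)
    return ((H[...,0]>=h0)&(H[...,0]<=h1)&(H[...,1]>s0)&(H[...,2]>v0)).astype(float)
def unproj(n,uv,z):
    p=P[n];K=np.array([[p['fx'],0,p['cx']],[0,p['fy'],p['cy']],[0,0,1]])
    d=cv2.undistortPoints(np.array([[uv]],float),K,p['distortion']).ravel()
    d=p['R'].T@np.r_[d,1]; C=-p['R'].T@p['t']; return C+d*(z-C[2])/d[2]
def overlay(n,im,groups,win,k,name):
    x,y,w,h=win; o=cv2.resize(im[y:y+h,x:x+w],None,fx=k,fy=k,interpolation=cv2.INTER_CUBIC)
    for parts,c in groups:
        for L in parts:
            u=proj(n,L); u=u[ConvexHull(u).vertices]
            cv2.polylines(o,[np.round(((u+.5-[x,y])*k-.5)).astype(np.int32)],True,c,1)
    return o
E
cat > m1.py <<'E'
from h import *
s=cv2.imread("pics/scene0.png");t=cv2.imread("pics/top0.png")
ws=(176,240,40,55);wt=(185,168,32,24)
mg={"scene":(ws,hsvmask(s,ws,45,85,110,40)),"top":(wt,hsvmask(t,wt,45,85,110,40))}
q0=unproj("top",(197,178),.116); print(q0)
for cams in(("scene","top"),("scene",),("top",)):
    q,f=fit(mg,handle,[q0[0],q0[1],1.5],cams=cams); print("g",cams,np.round(q,4),f)
    if len(cams)==2: qg=q
    if cams==("scene",): qs=q
wh={"scene":(255,125,140,100),"top":(285,145,120,105)}
mf={"scene":(wh["scene"],hsvmask(s,wh["scene"],22,32,150,100)),"top":(wh["top"],hsvmask(t,wh["top"],22,32,150,100))}
f0=unproj("top",(347,198),.152);print(f0)
for cams in(("scene","top"),("scene",),("top",)):
    q,f=fit(mf,frame,[f0[0],f0[1],0.1],z=.152,cams=cams); print("f",cams,np.round(q,4),f)
    if len(cams)==2: qf=q
c,s_=np.cos(qf[2]),np.sin(qf[2]); qh=[qf[0]+c*.0255,qf[1]+s_*.0255,qf[2]]
np.savez("fit.npz",g=qg,f=qf)
G=[([place(L,qg) for L in handle],(0,0,255)),([place(L,qg) for L in ring+foot],(255,0,255))]
F=[([place(L,qf,.152) for L in frame],(0,0,255)),([place(L,qh,.08) for L in hook],(255,0,255))]
a=overlay("scene",s,G,(165,240,66,80),6,"");b=overlay("top",t,G,(175,150,66,80),6,"")
cv2.imwrite("pics/og.png",np.hstack([a,b]))
cv2.imwrite("pics/of.png",np.hstack([overlay("scene",s,F,(262,130,130,100),3,""),overlay("top",t,F,(285,145,120,100),3,"")]))
E
python3 m1.py
```

```text
[0.59321304 0.08406557 0.116     ]
g ('scene', 'top') [0.5928 0.0887 1.3557] 118.68627450980391
g ('scene',) [0.5923 0.0889 1.3563] 65.31372549019608
g ('top',) [0.5936 0.0892 1.4499] 53.03529411764706
[ 0.54498833 -0.21748921  0.152     ]
f ('scene', 'top') [ 0.5443 -0.2174  0.0968] 1097.3176470588235
f ('scene',) [ 0.5437 -0.2185  0.1133] 703.9607843137254
f ('top',) [ 0.5443 -0.2174  0.0983] 386.6117647058823
```

View pics/og.png

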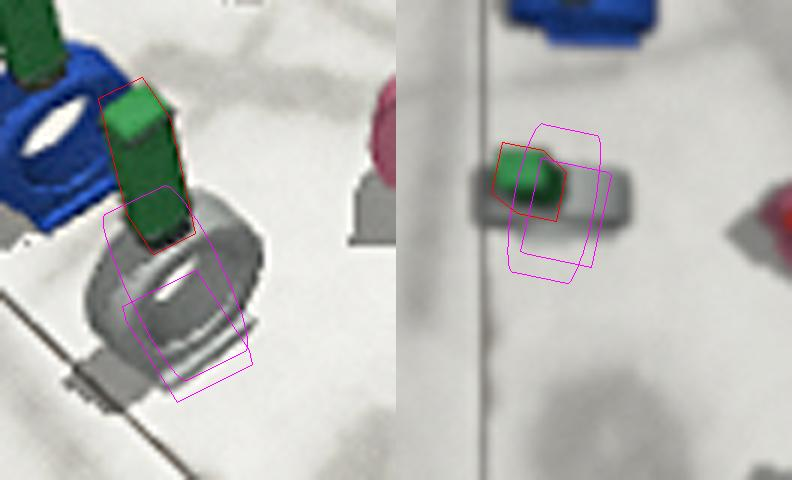

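View pics/of.png

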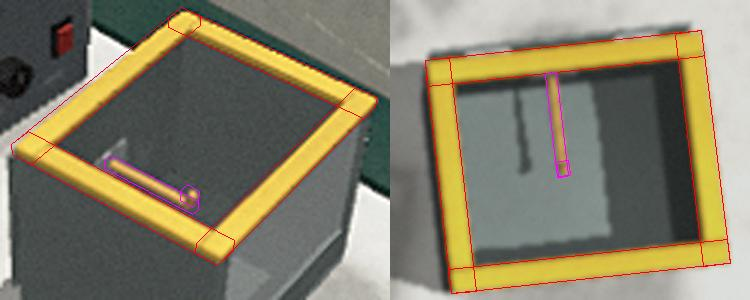

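```bash
sed -i 's/q0\[1\],1.5\]/q0[1]+.004,-0.05]/; s/"g",cams/"g",cams/; s/22,32,150,100/18,34,120,60/g' m1.py; python3 m1.py
```

```text
[0.59321304 0.08406557 0.116     ]
g ('scene', 'top') [ 0.5934  0.0883 -0.5033] 99.50196078431372
g ('scene',) [ 0.5938  0.0881 -0.4815] 58.53725490196078
g ('top',) [ 0.5935  0.0886 -0.6008] 38.63921568627451
[ 0.54498833 -0.21748921  0.152     ]
f ('scene', 'top') [ 0.5442 -0.2173  0.0945] 718.3254901960784
f ('scene',) [ 0.5435 -0.2179  0.1005] 391.18431372549026
f ('top',) [ 0.5444 -0.217   0.0974] 296.7372549019608
```

View pics/og.png

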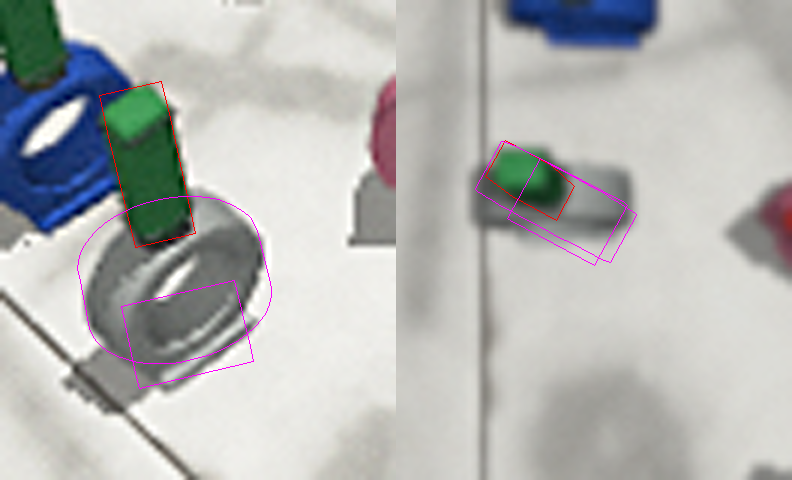

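View pics/of.png

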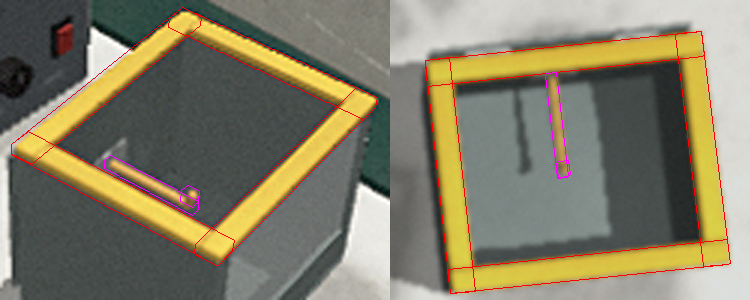

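```bash
cat > m2.py <<'E'
from h import *
s=cv2.imread("pics/scene0.png");t=cv2.imread("pics/top0.png")
neck=[box(-5,5,-5,5,55,62)]
def sil(im,win,th,drop):
    x,y,w,h=win; c=im[y:y+h,x:x+w].astype(int); m=((c.min(2)<th)).astype(np.uint8)
    for p in drop: cv2.fillPoly(m,[np.array(p)-[x,y]],0)
    n,l,st,_=cv2.connectedComponentsWithStats(m); k=1+np.argmax(st[1:,4]); m=(l==k).astype(np.uint8)
    cs,_=cv2.findContours(m,cv2.RETR_EXTERNAL,cv2.CHAIN_APPROX_NONE); cv2.drawContours(m,cs,-1,1,-1)
    return win,m.astype(float)
ws=(176,246,36,62);wt=(185,172,30,24)
# drop shadow in scene (lower-left), blue gauge neighbour
M={"scene":sil(s,ws,185,[[(170,285),(178,292),(183,299),(191,305),(190,312),(165,312)],[(170,240),(181,240),(181,256),(183,272),(170,280)]]),"top":sil(t,wt,178,[])}
for cams in(("scene","top"),("scene",),("top",)):
    q,f=fit(M,handle+neck+ring+foot,[.5935,.0884,0.0],cams=cams); print(cams,np.round(q,4),f,M["scene"][1].sum(),M["top"][1].sum())
    if len(cams)==2: qg=q
z=np.load("fit.npz"); np.savez("fit.npz",g=qg,f=z["f"])
G=[([place(L,qg) for L in handle],(0,0,255)),([place(L,qg) for L in ring+foot],(255,0,255))]
def mk(n): w=M[n][0]; return cv2.cvtColor(cv2.resize((M[n][1]*255).astype(np.uint8),(w[2]*4,w[3]*4),interpolation=0),8)
A=[overlay("scene",s,G,(165,240,60,80),5,""),overlay("top",t,G,(175,150,50,80),5,""),cv2.copyMakeBorder(mk("scene"),0,400-248,0,0,0),cv2.copyMakeBorder(mk("top"),0,400-96,0,0,0)]
cv2.imwrite("pics/og2.png",np.hstack(A))
E
python3 m2.py
```

```text
('scene', 'top') [0.5944 0.0884 0.032 ] 171.87058823529412 987.0 401.0
('scene',) [0.594  0.0884 0.0524] 111.20000000000002 987.0 401.0
('top',) [0.595  0.0907 0.0281] 56.7764705882353 987.0 401.0
```

View pics/og2.png

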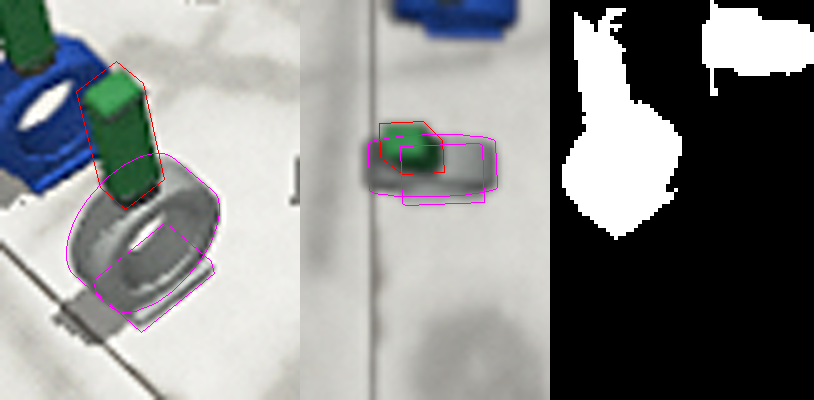

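```bash
cat > go.py <<'E'
import sys,numpy as np
from cell import manip
from scipy.spatial.transform import Rotation as Ro
# usage: go.py x y z(TCP) yaw_deg(of cabinet/gauge x axis)
x,y,z,yaw=map(float,sys.argv[1:5])
o=manip.observe(); R=Ro.from_rotvec(o['tool_rot']).as_matrix()
A=np.radians(yaw+90); Y=np.array([np.cos(A),np.sin(A),0]);Z=np.array([0,0,-1.]);T=np.c_[np.cross(Y,Z),Y,Z]
d=R.T@(np.array([x,y,z])-o['eef_pos'])*100; w=np.degrees(Ro.from_matrix(R.T@T).as_rotvec())
print("t",o['time_s'],"tcp",np.round(o['eef_pos'],4),"yaw",round(np.degrees(np.arctan2(R[1,1],R[0,1]))-90,2),"tilt",np.round(np.degrees(R[:2,2]),2))
print("cmd",np.round(d,2),np.round(w,2),"rows",np.linalg.norm(d)/4.17,np.linalg.norm(w)/7.16,"F",np.round(o['force'],1),"w",round(o['gripper_width'],4),"j",np.round(o['joints'],2))
E
python3 go.py 0.594 0.0886 0.20 2.3
```

```text
t 0.1 tcp [0.1561 0.6303 0.1731] yaw -13.91 tilt [-0.02 -0.09]
cmd [-55.53 -42.06  -2.62] [-9.000e-02 -1.000e-02 -1.621e+01] rows 16.716993674663968 2.264395086827697 F [ 0.7 -0.1  0. ] w 0.094 j [-1.39  0.63  0.04  1.52 -0.03  1.   -0.02]
```

{"method": "play_rows", "body": {"commands": "-3 -2.5 -2.6 0 0 -3 6; -6 -4.5 -2.6 0 0 -6 6; -9 -7 -2.6 0 0 -9 6; -12 -9 -2.6 0 0 -12 6; -15.5 -11.5 -2.6 0 0 -16 6; -19 -14.5 -2.6 0 0 -16 6; -22 -16.7 -2.6 0 0 -16 6; -25 -19 -2.6 0 0 -16 6; -28 -21 -2.6 0 0 -16 6"}}

```text
time_s: 0.85
eef_pos: [0.3784, 0.357, 0.1997]
tool_rot: [0.056, -3.141, 0.002]
force: [-0.2, -0.1, -0.7]
gripper_width: 0.0599
```

```bash
python3 go.py 0.594 0.0886 0.20 2.3
```

```text
t 0.85 tcp [0.3784 0.357  0.1997] yaw 2.03 tilt [-0.03 -0.06]
cmd [-2.060e+01 -2.759e+01 -1.000e-02] [-0.06 -0.03 -0.27] rows 8.255686636808106 0.03869758244225924 F [-0.2 -0.1 -0.7] w 0.0599 j [-0.8   0.41 -0.01  1.84  0.01  0.89  0.79]
```

{"method": "play_rows", "body": {"commands": "-2.3 -3.1 0 0 0 -0.2 6; -4.6 -6.2 0 0 0 -0.2 6; -6.9 -9.3 0 0 0 -0.2 6; -9.2 -12.4 0 0 0 -0.2 6; -11.5 -15.5 0 0 0 -0.2 6; -13.8 -18.6 0 0 0 -0.2 6; -16 -21.5 0 0 0 -0.2 6; -18 -24.1 0 0 0 -0.2 6; -19.6 -26.2 0 0 0 -0.2 6; -20.6 -27.6 0 0 0 -0.2 6; -20.6 -27.6 0 0 0 -0.2 6; -20.6 -27.6 0 0 0 -0.2 6"}}

```text
time_s: 1.85
eef_pos: [0.5931, 0.0909, 0.1992]
tool_rot: [0.06, -3.14, -0.0]
force: [-0.7, 0.7, -0.1]
gripper_width: 0.0601
```

```bash
python3 go.py 0.594 0.0886 0.087 2.3
python3 - <<'E'
from h import *
for n in("scene","top"): cv2.imwrite(f"pics/{n}1.png",manip.capture(n)[:,:,::-1])
s=cv2.imread("pics/scene1.png");t=cv2.imread("pics/top1.png")
cv2.imwrite("pics/c1.png",np.hstack([overlay("scene",s,[],(120,150,130,170),3,0),overlay("top",t,[],(140,90,130,170),3,0)]))
E
```

```text
t 1.85 tcp [0.5931 0.0909 0.1992] yaw 2.18 tilt [-0.08  0.01]
cmd [-0.1  -0.24 11.22] [ 0.01 -0.08 -0.12] rows 2.6920335864441145 0.020600086762736267 F [-0.7  0.7 -0.1] w 0.0601 j [-0.22  0.53  0.03  1.63 -0.02  0.98  1.43]
```

View pics/c1.png

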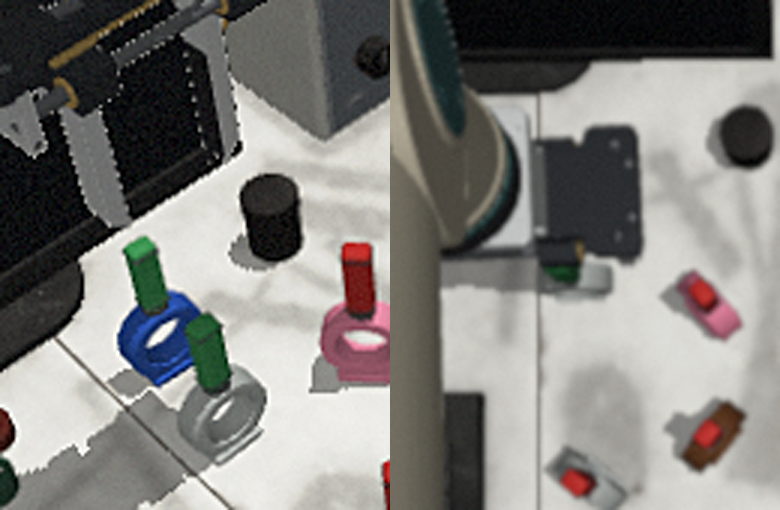

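Run:
```python
from h import *
for p in([.593,.091,.191],[.593,.091,.3],[.593,.15,.191],[.593,.031,.191],[.594,.0886,.116]): print(p,proj("scene",p).round(),proj("top",p).round())
s=cv2.imread("pics/scene1.png");cv2.imwrite("pics/c2.png",overlay("scene",s,[],(60,60,260,200),3,0))
t=cv2.imread("pics/top1.png");cv2.imwrite("pics/c3.png",overlay("top",t,[],(60,60,260,200),3,0))
```

```text
[0.593, 0.091, 0.191] [[179. 228.]] [[187. 173.]]
[0.593, 0.091, 0.3] [[167. 176.]] [[175. 163.]]
[0.593, 0.15, 0.191] [[148. 249.]] [[156. 173.]]
[0.593, 0.031, 0.191] [[208. 209.]] [[219. 172.]]
[0.594, 0.0886, 0.116] [[187. 257.]] [[195. 178.]]
```

View pics/c2.png

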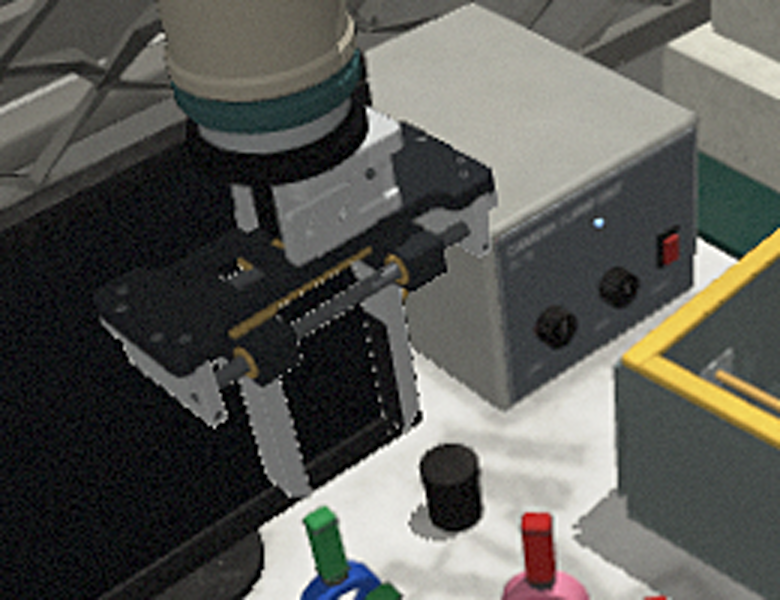

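View pics/c3.png

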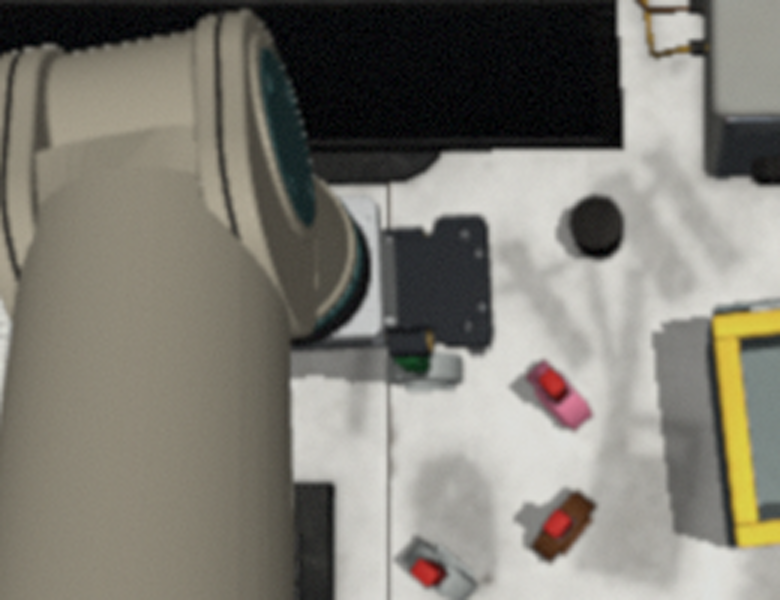

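Run:
```python
from h import *
print(manip.__class__, [a for a in dir(manip) if a[0]!='_'], manip.tip_extent)
o=manip.observe(); q=[*o['eef_pos'][:2],0.038]; z=o['eef_pos'][2]
fi=[box(-8,8,30,42.5,-8,50),box(-8,8,-42.5,-30,-8,50)]; bd=[box(-37.5,37.5,-88.5,88.5,89,130)]
G=[([place(L,q,z) for L in fi],(0,0,255)),([place(L,q,z) for L in bd],(255,0,255))]
s=cv2.imread("pics/scene1.png");t=cv2.imread("pics/top1.png")
cv2.imwrite("pics/c4.png",np.hstack([overlay("scene",s,G,(90,110,130,150),4,0)[:,:400],overlay("top",t,G,(130,90,100,150),4,0)]))
```

```text
<class 'host.Robot'> ['Unreachable', 'camera_params', 'capture', 'close_job', 'observe', 'tip_extent'] 0.008
```

View pics/c4.png

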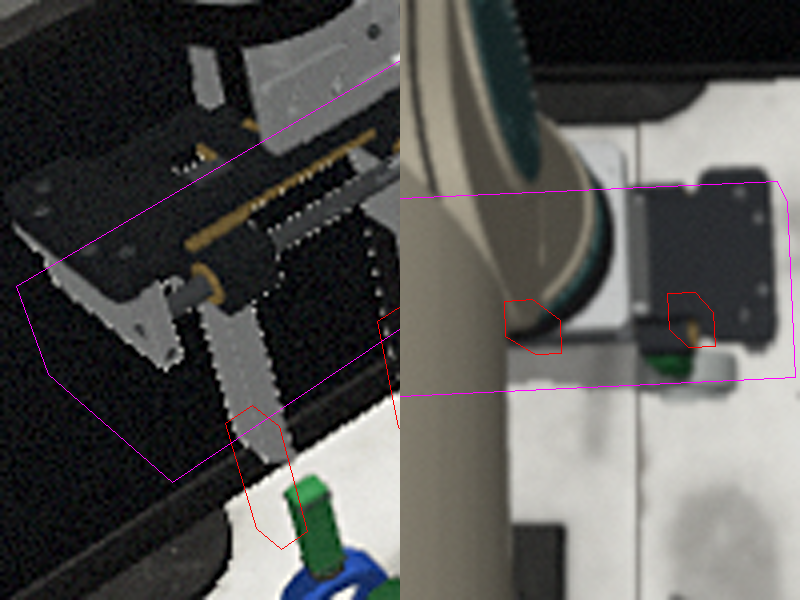

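{"method": "play_rows", "body": {"commands": "-0.1 -0.2 2.5 0 0 0 6; -0.1 -0.2 5 0 0 0 6; -0.1 -0.2 7 0 0 0 6; -0.1 -0.2 8 0 0 0 6; -0.1 -0.2 8 0 0 0 6"}}

```text
time_s: 2.37
eef_pos: [0.592, 0.091, 0.1178]
tool_rot: [0.066, -3.136, -0.0]
force: [0.0, 0.5, 0.2]
gripper_width: 0.0598
```

```bash
cat > look.py <<'E'
from h import *
import sys
k=sys.argv[1]; wo=[int(v) for v in sys.argv[2].split(',')]; wt=[int(v) for v in sys.argv[3].split(',')]; op=float(sys.argv[4])*5
for n in("scene","top"): cv2.imwrite(f"pics/{n}{k}.png",manip.capture(n)[:,:,::-1])
o=manip.observe(); from scipy.spatial.transform import Rotation as Ro
R=Ro.from_rotvec(o['tool_rot']).as_matrix(); yaw=np.arctan2(R[1,1],R[0,1])-np.pi/2
print(o['time_s'],o['eef_pos'].round(4),np.degrees(yaw).round(2),o['force'].round(1),o['gripper_width'])
q=[*o['eef_pos'][:2],yaw]; z=o['eef_pos'][2]
fi=[box(-8,8,op,op+12.5,-8,50),box(-8,8,-op-12.5,-op,-8,50)]
G=[([place(L,q,z) for L in fi],(0,0,255))]
s=cv2.imread(f"pics/scene{k}.png");t=cv2.imread(f"pics/top{k}.png")
kk=4
a=overlay("scene",s,G,wo,kk,0);b=overlay("top",t,G,wt,kk,0)
h=max(a.shape[0],b.shape[0]); f=lambda i:cv2.copyMakeBorder(i,0,h-i.shape[0],0,0,0)
cv2.imwrite(f"pics/l{k}.png",np.hstack([f(a),f(b)]))
E
python3 look.py 2 120,160,110,150 150,120,90,100 6; python3 go.py 0.594 0.0886 0.087 2.3
```

```text
2.4667 [0.5946 0.0907 0.1205] 2.37 [0.6 0.1 0.2] 0.06013494932849356
t 2.4667 tcp [0.5946 0.0907 0.1205] yaw 2.37 tilt [0.02 0.03]
cmd [ 0.07 -0.21  3.34] [0.03 0.02 0.07] rows 0.8038971332140359 0.011383442564134654 F [0.6 0.1 0.2] w 0.0601 j [-0.22  0.62  0.03  1.72 -0.02  0.81  1.44]
```

View pics/l2.png

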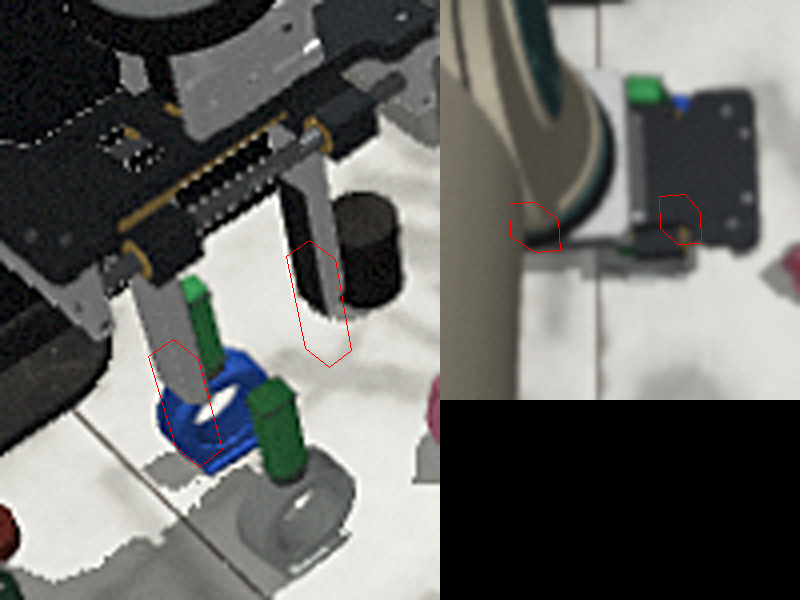

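```bash
cat > avg.py <<'E'
import sys,numpy as np
from cell import manip
from scipy.spatial.transform import Rotation as Ro
x,y,z,yaw=map(float,sys.argv[1:5]); n=int(sys.argv[5])
P=[];Q=[]
for i in range(n):
    manip.capture("top"); o=manip.observe(); P.append(o['eef_pos']);Q.append(o['tool_rot'])
P=np.array(P); print("sd",P.std(0).round(4)); p=P.mean(0)
R=Ro.from_rotvec(Q).mean().as_matrix()
A=np.radians(yaw+90); Y=np.array([np.cos(A),np.sin(A),0]);Z=np.array([0,0,-1.]);T=np.c_[np.cross(Y,Z),Y,Z]
d=R.T@(np.array([x,y,z])-p)*100; w=np.degrees(Ro.from_matrix(R.T@T).as_rotvec())
print("t",o['time_s'],"tcp",np.round(p,4),"yaw",round(np.degrees(np.arctan2(R[1,1],R[0,1]))-90,2))
print("cmd",np.round(d,2),np.round(w,2),"F",np.round(o['force'],1),"w",round(o['gripper_width'],4),"v",np.abs(o['joint_velocities']).max())
E
python3 avg.py .594 .0886 .087 2.3 8
```

```text
sd [0.0002 0.0003 0.0003]
t 2.8667 tcp [0.5953 0.0899 0.121 ] yaw 2.3
cmd [ 0.14 -0.13  3.4 ] [0.02 0.11 0.  ] F [ 0.1  0.3 -0.1] w 0.0597 v 0.003758585959352265
```

{"method": "play_rows", "body": {"commands": "0.1 -0.1 1.5 0 0 0 6; 0.1 -0.1 2.5 0 0 0 6; 0.1 -0.1 3.4 0 0 0 6; 0.1 -0.1 3.4 0 0 0 6; 0.1 -0.1 3.4 0 0 0 6; 0.1 -0.1 3.4 0 0 0 6"}}

```text
time_s: 3.37
eef_pos: [0.5939, 0.0885, 0.086]
tool_rot: [-0.063, 3.141, 0.0]
force: [0.7, 0.2, 1.1]
gripper_width: 0.0601
```

```bash
python3 look.py 3 120,160,110,150 150,120,90,100 6; python3 go.py 0.594 0.0886 0.087 2.3
```

```text
3.4667 [0.5941 0.0886 0.0863] 2.29 [-0.2 -0.7 -0.4] 0.05993639412778808
t 3.4667 tcp [0.5941 0.0886 0.0863] yaw 2.29 tilt [0.05 0.01]
cmd [ 0.01  0.   -0.07] [ 0.01  0.05 -0.01] rows 0.01574572261196817 0.007744686213496419 F [-0.2 -0.7 -0.4] w 0.0599 j [-0.21  0.66  0.03  1.75 -0.02  0.73  1.44]
```

View pics/l3.png

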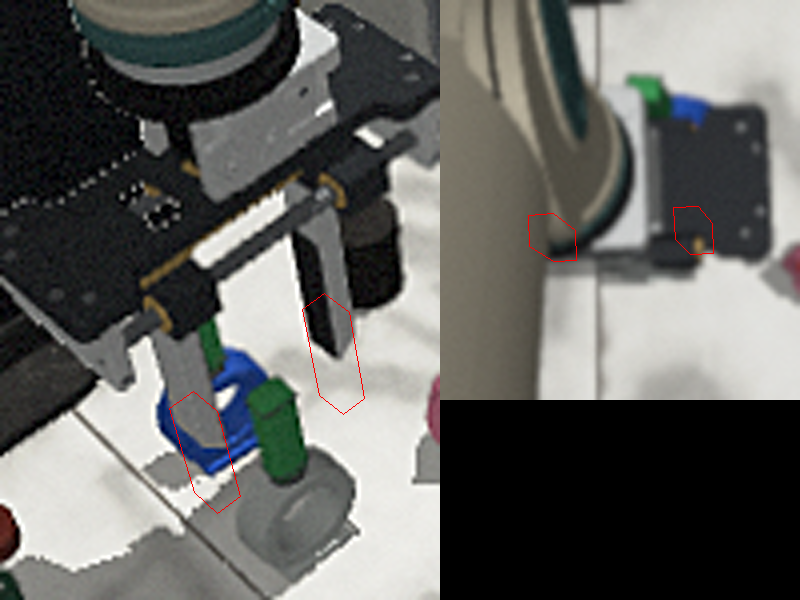

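{"method": "play_rows", "body": {"commands": "0 0 0 0 0 0 4; 0 0 0 0 0 0 2.5; 0 0 0 0 0 0 1.5; 0 0 0 0 0 0 1; 0 0 0 0 0 0 1; 0 0 0 0 0 0 1; 0 0 0 0 0 0 1", "squeeze": 15}}

```text
time_s: 4.05
eef_pos: [0.5936, 0.0885, 0.0859]
tool_rot: [0.063, -3.141, -0.0]
force: [-0.3, -0.7, 0.3]
gripper_width: 0.0165
```

```bash
python3 look.py 4 130,170,100,140 150,120,90,100 1.8; python3 go.py 0.594 0.0886 0.087 2.3
```

```text
4.15 [0.5936 0.0885 0.0858] 2.29 [ 0.4  0.5 -0.2] 0.011008009825067153
t 4.15 tcp [0.5936 0.0885 0.0858] yaw 2.29 tilt [-0.  0.]
cmd [-0.04  0.01 -0.12] [ 0.   -0.   -0.01] rows 0.03006965131042828 0.0017683911181614795 F [ 0.4  0.5 -0.2] w 0.011 j [-0.21  0.66  0.03  1.75 -0.02  0.73  1.44]
```

View pics/l4.png

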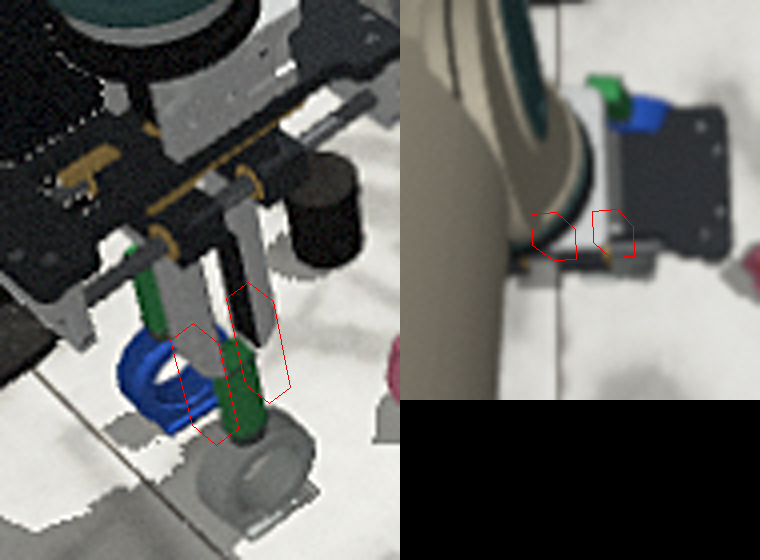

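Run:
```python
from h import *
s=cv2.imread("pics/scene4.png")
cv2.imwrite("pics/c5.png",overlay("scene",s,[],(160,215,50,75),8,0))
```

```text
(no output)
```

View pics/c5.png

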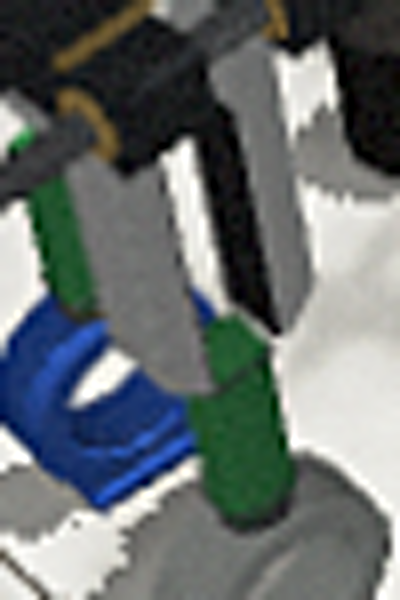

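Run:
```python
from h import *
for hx in(.008,.011):
  for z in(.078,.1,.108,.116,.124,.132): print(hx,z,proj("scene",[.5938-hx,.0886,z]).round(1))
print("x+10",proj("scene",[.5938+.002,.0886,.116]),"y",proj("scene",[.5938-.008,.0986,.116]))
```

```text
0.008 0.078 [[192.6 273.5]]
0.008 0.1 [[190.9 265.7]]
0.008 0.108 [[190.2 262.8]]
0.008 0.116 [[189.5 259.8]]
0.008 0.124 [[188.9 256.8]]
0.008 0.132 [[188.2 253.8]]
0.011 0.078 [[193.7 274.5]]
0.011 0.1 [[192.  266.7]]
0.011 0.108 [[191.3 263.8]]
0.011 0.116 [[190.6 260.8]]
0.011 0.124 [[190.  257.8]]
0.011 0.132 [[189.3 254.8]]
x+10 [[185.89096287 256.60713075]] y [[184.88972352 263.15752299]]
```

{"method": "play_rows", "body": {"commands": "0 0 0 0 0 0 3; 0 0 0 0 0 0 5; 0 0 0 0 0 0 5; 0 0 0 0 0 0 5; 0 0 0.5 0 0 0 5; 0 0 1 0 0 0 5; 0 0 1.5 0 0 0 5; 0 0 2 0 0 0 5; 0 0 2 0 0 0 5; 0 0 2 0 0 0 5"}}

```text
time_s: 4.98
eef_pos: [0.5931, 0.0884, 0.0652]
tool_rot: [0.063, -3.14, 0.0]
force: [0.8, 0.8, -0.4]
gripper_width: 0.05
```

```bash
python3 look.py 5 130,190,100,120 150,120,90,100 5; python3 go.py 0.594 0.0886 0.048 2.3
```

```text
5.0833 [0.5936 0.0885 0.0658] 2.29 [0.  0.6 1.7] 0.049803651957027684
t 5.0833 tcp [0.5936 0.0885 0.0658] yaw 2.29 tilt [0. 0.]
cmd [-0.04  0.01  1.78] [ 0.    0.   -0.01] rows 0.42811072820658164 0.0015943121112744303 F [0.  0.6 1.7] w 0.0498 j [-0.21  0.69  0.02  1.76 -0.02  0.69  1.44]
```

View pics/l5.png

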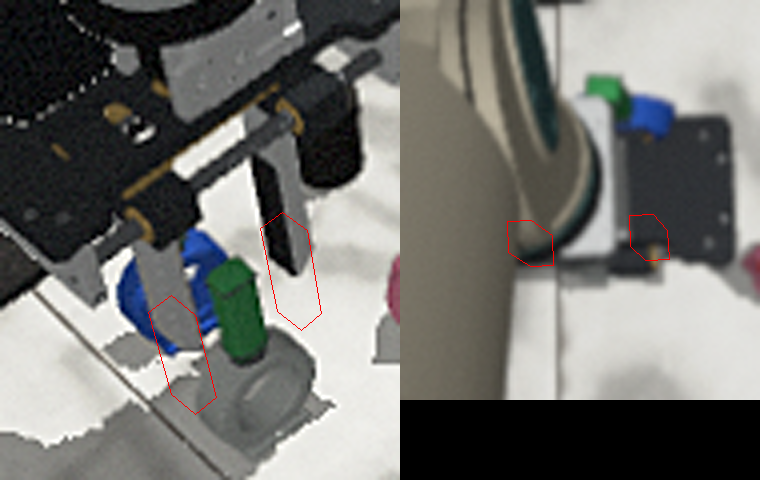

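{"method": "play_rows", "body": {"commands": "0 0 0 0 0 0 6.5; 0 0 0 0 0 0 6.5; 0 0 0.5 0 0 0 6.5; 0 0 1 0 0 0 6.5; 0 0 1.5 0 0 0 6.5; 0 0 1.8 0 0 0 6.5; 0 0 1.8 0 0 0 6.5; 0 0 1.8 0 0 0 6.5"}}

```text
time_s: 5.75
eef_pos: [0.5933, 0.0884, 0.0474]
tool_rot: [0.063, -3.14, 0.0]
force: [0.0, -0.6, 0.6]
gripper_width: 0.0651
```

```bash
python3 look.py 6 130,190,100,120 150,120,90,100 6.5; python3 go.py 0.594 0.0886 0.048 2.3
```

```text
5.85 [0.5937 0.0885 0.0479] 2.29 [-0.6  0.2  0.3] 0.06515364375431054
t 5.85 tcp [0.5937 0.0885 0.0479] yaw 2.29 tilt [0.01 0.  ]
cmd [-0.03  0.01 -0.01] [ 0.    0.01 -0.01] rows 0.0077158477881745305 0.0020953708907270868 F [-0.6  0.2  0.3] w 0.0652 j [-0.21  0.72  0.02  1.77 -0.02  0.65  1.44]
```

View pics/l6.png

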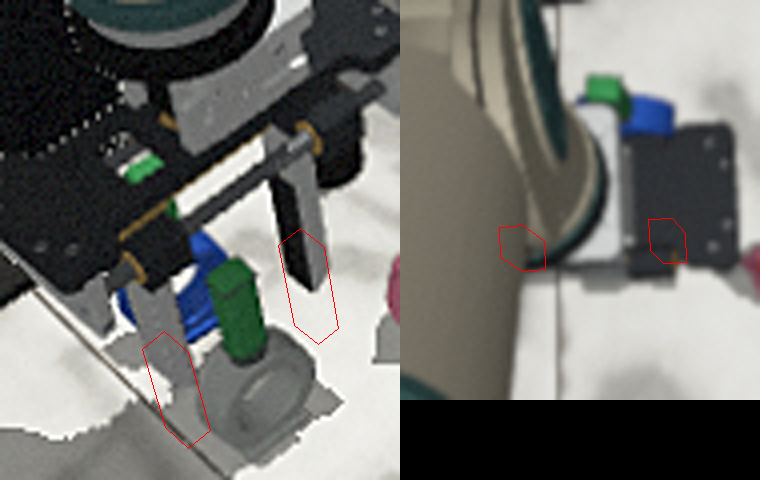

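{"method": "play_rows", "body": {"commands": "0 0 0 0 0 0 4.5; 0 0 0 0 0 0 3; 0 0 0 0 0 0 2; 0 0 0 0 0 0 1.4; 0 0 0 0 0 0 1.4; 0 0 0 0 0 0 1.4; 0 0 0 0 0 0 1.4; 0 0 0 0 0 0 1.4", "squeeze": 25}}

```text
time_s: 6.52
eef_pos: [0.5935, 0.0885, 0.0478]
tool_rot: [0.063, -3.141, -0.0]
force: [-0.4, -0.4, 0.7]
gripper_width: 0.0176
```

```bash
python3 look.py 7 130,190,100,120 150,120,90,100 1.8; python3 go.py 0.594 0.0886 0.048 2.3
```

```text
6.6167 [0.5935 0.0885 0.0478] 2.29 [ 0.  -0.5 -0.1] 0.018033104495158134
t 6.6167 tcp [0.5935 0.0885 0.0478] yaw 2.29 tilt [-0.01 -0.  ]
cmd [-0.05  0.01 -0.02] [ 0.   -0.01 -0.01] rows 0.012233426395734055 0.002142505914630326 F [ 0.  -0.5 -0.1] w 0.018 j [-0.21  0.72  0.02  1.77 -0.02  0.65  1.44]
```

View pics/l7.png

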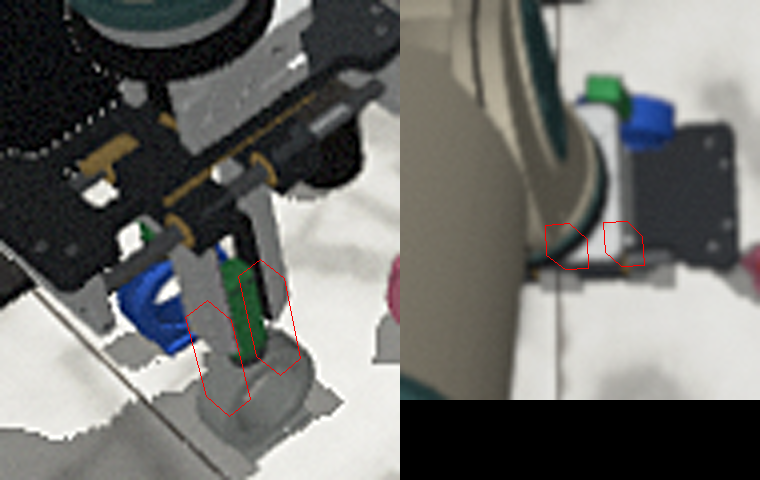

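{"method": "play_rows", "body": {"commands": "0 0 -0.5 0 0 0 1.4; 0 0 -1.5 0 0 0 1.4; 0 0 -3.5 0 0 0 1.4; 0 0 -6 0 0 0 1.4; 0 0 -9 0 0 0 1.4; 0 0 -12 0 0 0 1.4; 0 0 -15 0 0 0 1.4; 0 0 -18 0 0 0 1.4; 0 0 -20 0 0 0 1.4; 0 0 -21 0 0 0 1.4; 0 0 -21 0 0 0 1.4; 0 0 -21 0 0 0 1.4"}}

```text
time_s: 7.62
eef_pos: [0.5932, 0.0884, 0.2576]
tool_rot: [0.063, -3.141, 0.0]
force: [-0.3, -0.4, -1.3]
gripper_width: 0.0175
```

```bash
python3 look.py 8 130,110,100,150 150,120,90,100 1.8; python3 go.py 0.5124 -0.2204 0.258 5.5
```

```text
7.7167 [0.5924 0.0883 0.2562] 2.29 [ 0.7 -0.2 -0.6] 0.017882510657271637
t 7.7167 tcp [0.5924 0.0883 0.2562] yaw 2.29 tilt [-0.18 -0.03]
cmd [  9.22 -30.52  -0.14] [-0.02 -0.18 -3.21] rows 7.646423198264965 0.44923494692925353 F [ 0.7 -0.2 -0.6] w 0.0179 j [-0.22  0.48  0.04  1.55 -0.02  1.11  1.43]
```

View pics/l8.png

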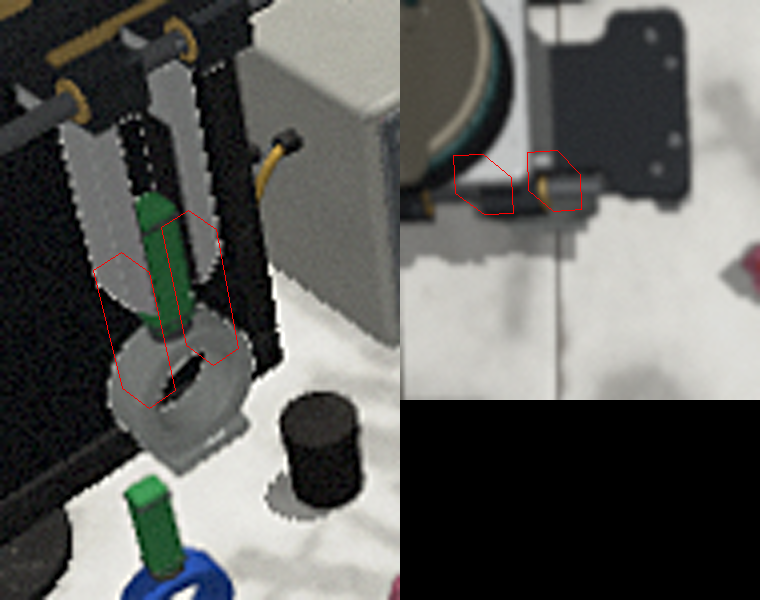

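{"method": "play_rows", "body": {"commands": "0.4 -1.5 -0.1 0 0 -1 1.4; 1.3 -4.3 -0.1 0 0 -2 1.4; 2.3 -7.6 -0.1 0 0 -3.2 1.4; 3.3 -11 -0.1 0 0 -3.2 1.4; 4.4 -14.5 -0.1 0 0 -3.2 1.4; 5.5 -18 -0.1 0 0 -3.2 1.4; 6.5 -21.5 -0.1 0 0 -3.2 1.4; 7.5 -25 -0.1 0 0 -3.2 1.4; 8.4 -28 -0.1 0 0 -3.2 1.4; 9 -29.8 -0.1 0 0 -3.2 1.4; 9.2 -30.5 -0.1 0 0 -3.2 1.4; 9.2 -30.5 -0.1 0 0 -3.2 1.4"}}

```text
time_s: 8.72
eef_pos: [0.5124, -0.2216, 0.2575]
tool_rot: [0.144, -3.136, -0.001]
force: [0.6, 0.6, -1.0]
gripper_width: 0.0178
```

```bash
python3 avg.py 0.5124 -0.2204 0.258 5.5 6; python3 look.py 9 255,70,110,140 280,110,90,120 1.8
```

```text
sd [0.0004 0.0006 0.0003]
t 9.0167 tcp [ 0.5142 -0.218   0.2583] yaw 5.61
cmd [ 0.2  -0.22  0.03] [ 0.09 -0.03  0.11] F [ 0.8 -0.3 -0.8] w 0.0181 v 0.007826544796058004
9.1167 [ 0.5143 -0.2187  0.2588] 5.6 [-0.2 -0.6 -0.8] 0.018060094601509553
```

View pics/l9.png

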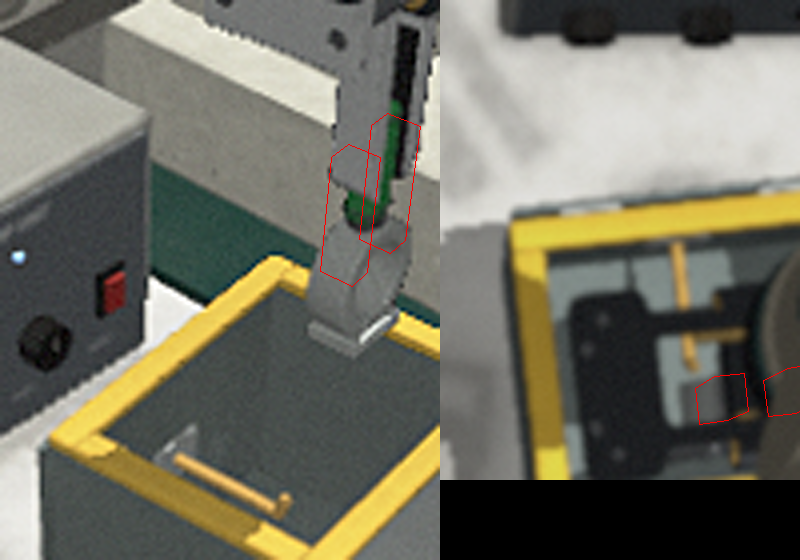

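```bash
cat > og.py <<'E'
from h import *
import sys
k=sys.argv[1]; x,y,z,yaw=map(float,sys.argv[2:6]); wo=[int(v) for v in sys.argv[6].split(',')];wt=[int(v) for v in sys.argv[7].split(',')]
s=cv2.imread(f"pics/scene{k}.png");t=cv2.imread(f"pics/top{k}.png")
q=[x,y,np.radians(yaw)];qf=np.load("fit.npz")["f"]
hole=[np.concatenate([np.c_[0*a-10,18*np.cos(a),32+18*np.sin(a)]])+0]
c,s_=np.cos(qf[2]),np.sin(qf[2]); qh=[qf[0]+c*.0255,qf[1]+s_*.0255,qf[2]]
def draw(n,im,w,kk):
    o=overlay(n,im,[([place(L,q,z) for L in handle],(0,0,255)),([place(L,q,z) for L in ring+foot],(255,0,255)),([place(L,qf,.152) for L in frame],(255,255,0)),([place(L,qh,.08) for L in hook],(0,255,0))],w,kk,0)
    for sx in(-10,10):
        u=proj(n,place(np.c_[0*a+sx,18*np.cos(a),32+18*np.sin(a)]/1000,q,z)); cv2.polylines(o,[np.round((u+.5-w[:2])*kk-.5).astype(np.int32)],True,(255,0,255),1)
    return o
A=draw("scene",s,wo,5);B=draw("top",t,wt,5);h=max(A.shape[0],B.shape[0]);f=lambda i:cv2.copyMakeBorder(i,0,h-i.shape[0],0,0,0)
cv2.imwrite(f"pics/og{k}.png",np.hstack([f(A),f(B)]))
E
python3 og.py 9 .5145 -.2185 .2105 5.6 320,70,70,110 285,150,80,100
```

```text
(no output)
```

View pics/og9.png

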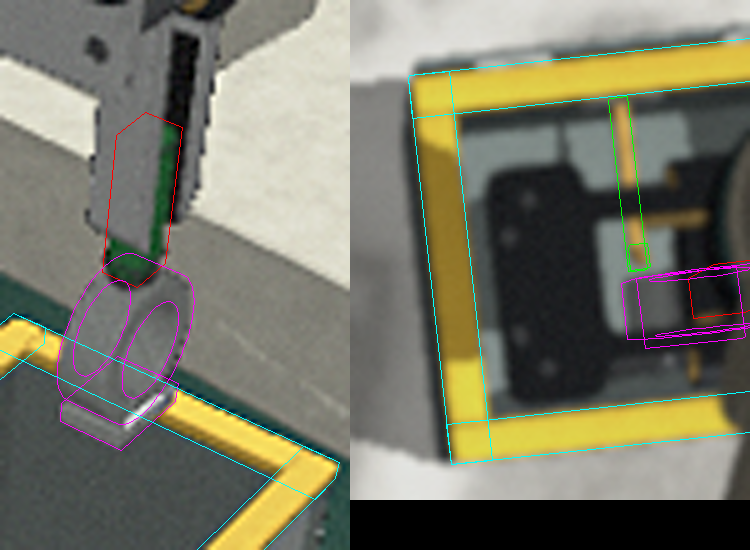

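{"method": "play_rows", "body": {"commands": "0.1 -0.2 1 0 0 0 1.4; 0.1 -0.2 2.5 0 0 0 1.4; 0.1 -0.2 4.5 0 0 0 1.4; 0.1 -0.2 6.5 0 0 0 1.4; 0.1 -0.2 8.5 0 0 0 1.4; 0.1 -0.2 10.5 0 0 0 1.4; 0.1 -0.2 12.5 0 0 0 1.4; 0.1 -0.2 14.3 0 0 0 1.4; 0.1 -0.2 15.5 0 0 0 1.4; 0.1 -0.2 16.1 0 0 0 1.4; 0.1 -0.2 16.1 0 0 0 1.4; 0.1 -0.2 16.1 0 0 0 1.4"}}

```text
time_s: 10.12
eef_pos: [0.5131, -0.2221, 0.0978]
tool_rot: [0.15, -3.138, 0.0]
force: [0.4, 0.0, -1.6]
gripper_width: 0.0181
```

```bash
python3 avg.py 0.5697 -0.2149 0.097 5.5 5; python3 look.py 10 255,120,110,140 280,110,90,120 1.8 | tee /tmp/o; set -- $(python3 -c "
import re;s=open('/tmp/o').read();v=re.findall(r'-?\d+\.\d*',s);print(v[1],v[2],float(v[3])-.048,v[4])"); python3 og.py 10 $1 $2 $3 $4 300,130,80,110 285,150,80,100
```

```text
sd [0.0001 0.     0.0002]
t 10.3667 tcp [ 0.5137 -0.2223  0.0986] yaw 5.49
cmd [-5.65  0.2   0.17] [-0.04  0.08 -0.01] F [ 0.4 -0.  -0.7] w 0.0178 v 0.0032594509196987986
10.4667 [ 0.5134 -0.2222  0.0984] 5.49 [ 0.  -0.3 -1.4] 0.01776781593100668
```

View pics/og10.png

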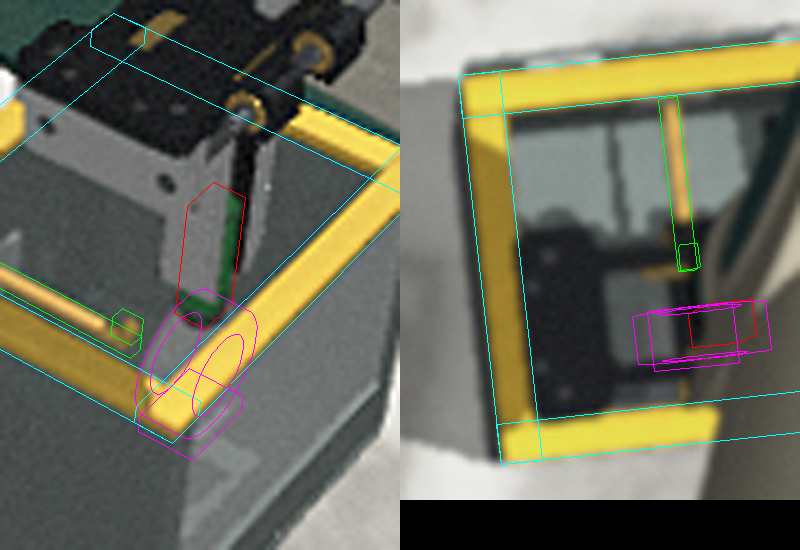

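{"method": "play_rows", "body": {"commands": "0 0.2 0.15 0 0 0 1.4; 0 0.2 0.15 0 0 0 1.4; -0.5 0.2 0.15 0 0 0 1.4; -1.1 0.2 0.15 0 0 0 1.4; -1.8 0.2 0.15 0 0 0 1.4; -2.5 0.2 0.15 0 0 0 1.4; -3.2 0.2 0.15 0 0 0 1.4; -3.9 0.2 0.15 0 0 0 1.4; -4.6 0.2 0.15 0 0 0 1.4; -5.2 0.2 0.15 0 0 0 1.4; -5.6 0.2 0.15 0 0 0 1.4; -5.6 0.2 0.15 0 0 0 1.4"}}

```text
time_s: 11.47
eef_pos: [0.5697, -0.2143, 0.0963]
tool_rot: [-0.152, 3.137, 0.0]
force: [-0.0, 0.5, -0.8]
gripper_width: 0.018
```

```bash
python3 avg.py 0.5697 -0.2149 0.078 5.5 5; python3 look.py 11 255,120,110,140 280,110,90,120 1.8 | tee /tmp/o; set -- $(python3 -c "
import re;s=open('/tmp/o').read();v=re.findall(r'-?\d+\.\d*',s);print(v[1],v[2],float(v[3])-.048,v[4])"); python3 og.py 11 $1 $2 $3 $4 280,130,80,110 285,150,80,100
```

```text
sd [0.0003 0.0001 0.0001]
t 11.7167 tcp [ 0.5683 -0.2147  0.0963] yaw 5.48
cmd [-0.14 -0.03  1.83] [ 0.01 -0.03 -0.02] F [-0.1  0.3 -0.8] w 0.0182 v 0.0025257420370883555
11.8167 [ 0.5683 -0.2149  0.0964] 5.47 [-0.4  0.3 -1.8] 0.017942841913048492
```

View pics/og11.png

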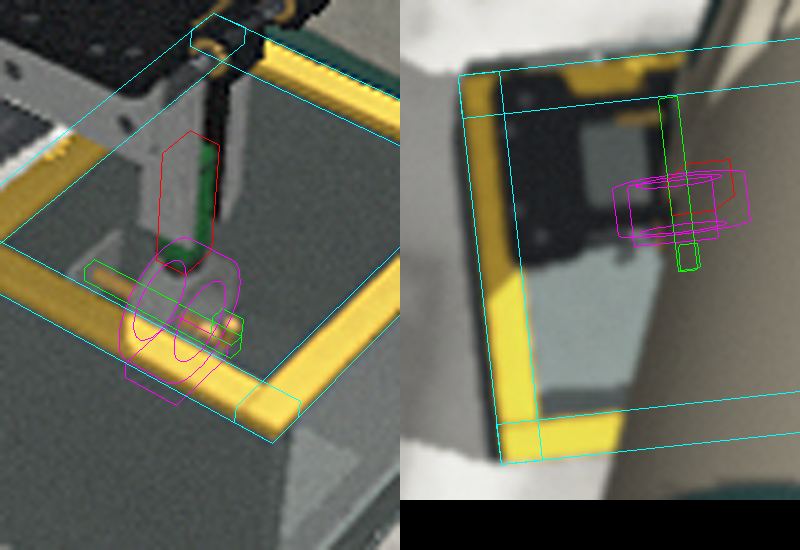

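{"method": "play_rows", "body": {"commands": "-0.1 0 0.4 0 0 0 1.4; -0.1 0 0.8 0 0 0 1.4; -0.1 0 1.2 0 0 0 1.4; -0.1 0 1.5 0 0 0 1.4; -0.1 0 1.7 0 0 0 1.4; -0.1 0 1.7 0 0 0 1.4; -0.1 0 1.7 0 0 0 1.4"}}

```text
time_s: 12.4
eef_pos: [0.5694, -0.2146, 0.0791]
tool_rot: [0.15, -3.138, -0.0]
force: [0.2, -1.1, -1.3]
gripper_width: 0.0181
```

```bash
python3 avg.py 0.5697 -0.2149 0.078 5.5 4;python3 go.py 0.5697 -0.2149 0.078 5.5
```

```text
sd [0.     0.     0.0001]
t 12.6 tcp [ 0.5697 -0.2147  0.0795] yaw 5.49
cmd [ 0.   -0.02  0.15] [-0.01  0.01 -0.01] F [ 0.3 -0.3 -0.2] w 0.0179 v 0.0029068928437054877
t 12.6 tcp [ 0.5698 -0.2147  0.0796] yaw 5.49 tilt [ 0.02 -0.01]
cmd [ 0.01 -0.02  0.16] [-0.01  0.02 -0.01] rows 0.03800814981969088 0.0040677676402140145 F [ 0.3 -0.3 -0.2] w 0.0179 j [ 0.27  0.68  0.07  1.73 -0.06  0.73  2.04]
```

{"method": "play_rows", "body": {"commands": "0 0 0.1 0 0 0 1.4; 0 0 0.15 0 0 0 1.4; 0 0 0.15 0 0 0 1.4; 0 0 0.15 0 0 0 1.4"}}

```text
time_s: 12.93
eef_pos: [0.5696, -0.2146, 0.0778]
tool_rot: [0.15, -3.138, -0.0]
force: [0.7, 0.4, -1.5]
gripper_width: 0.0179
```

```bash
python3 avg.py 0.5697 -0.2149 0.078 5.5 4;python3 go.py 0.5697 -0.2149 0.078 5.5; python3 look.py 12 255,120,110,140 280,110,90,120 1.8; python3 og.py 12 .5697 -.2147 .030 5.5 280,130,80,110 285,150,80,100
```

```text
sd [0. 0. 0.]
t 13.1333 tcp [ 0.5695 -0.2146  0.0778] yaw 5.49
cmd [-0.01 -0.03 -0.02] [ 0.   -0.   -0.01] F [ 0.7  0.2 -1.4] w 0.0176 v 0.001262776038398771
t 13.1333 tcp [ 0.5695 -0.2146  0.0778] yaw 5.49 tilt [-0.  0.]
cmd [-0.01 -0.03 -0.02] [ 0.   -0.   -0.01] rows 0.009664276787611475 0.0018429771834642008 F [ 0.7  0.2 -1.4] w 0.0176 j [ 0.27  0.68  0.07  1.73 -0.06  0.73  2.04]
13.2333 [ 0.5696 -0.2146  0.0779] 5.49 [ 0.5 -0.4 -1.8] 0.017719383343844052
```

View pics/og12.png

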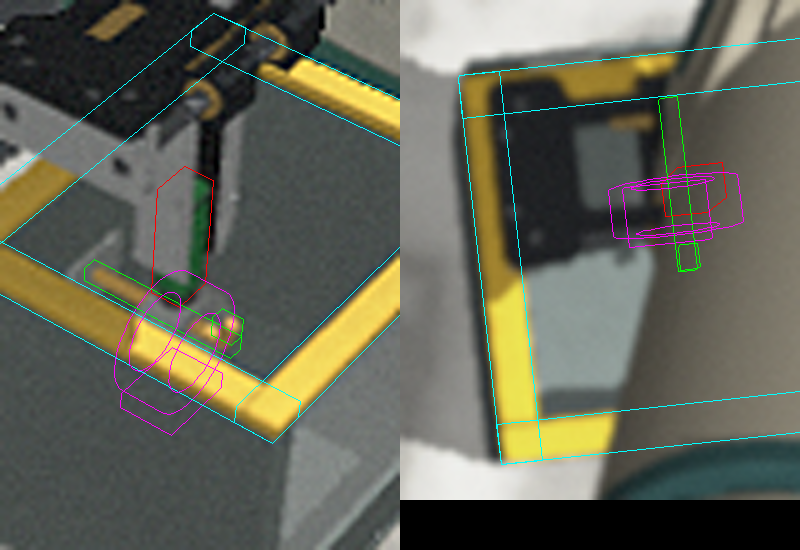

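{"method": "play_rows", "body": {"commands": "0 0 0.1 0 0 0 1.4; 0 0 0.1 0 0 0 1.4; 0 0 0.1 0 0 0 1.4"}}

```text
time_s: 13.48
eef_pos: [0.5697, -0.2146, 0.0777]
tool_rot: [-0.15, 3.138, -0.0]
force: [-1.4, 0.5, 4.8]
gripper_width: 0.0178
```

{"method": "play_rows", "body": {"commands": "0 0 0.1 0 0 0 1.4; 0 0 0.1 0 0 0 1.4; 0 0 0.1 0 0 0 1.4"}}

```text
time_s: 13.73
eef_pos: [0.5697, -0.2146, 0.0776]
tool_rot: [-0.15, 3.137, -0.0]
force: [-2.8, 1.1, 10.5]
gripper_width: 0.0182
```

Contact with the hook is felt at TCP z≈0.0777. I'll relax the preload and open.

{"method": "play_rows", "body": {"commands": "0 0 -0.15 0 0 0 1.4; 0 0 -0.15 0 0 0 1.4; 0 0 -0.15 0 0 0 1.4"}}

```text
time_s: 13.98
eef_pos: [0.5699, -0.2147, 0.0777]
tool_rot: [-0.15, 3.137, -0.0]
force: [-0.4, 0.6, 4.5]
gripper_width: 0.0177
```

{"method": "play_rows", "body": {"commands": "0 0 0 0 0 0 2; 0 0 0 0 0 0 2.4; 0 0 0 0 0 0 3; 0 0 0 0 0 0 3.8; 0 0 0 0 0 0 3.8; 0 0 0 0 0 0 3.8; 0 0 0 0 0 0 3.8"}}

```text
time_s: 14.57
eef_pos: [0.5696, -0.2146, 0.0773]
tool_rot: [0.15, -3.138, -0.0]
force: [0.9, 0.0, 0.3]
gripper_width: 0.0381
```

```bash
python3 look.py 13 255,120,110,140 280,110,90,120 3.8; python3 og.py 13 .5697 -.2147 .030 5.5 280,130,80,110 285,150,80,100
```

```text
14.6667 [ 0.5695 -0.2146  0.0773] 5.49 [-0.7  0.2 -0.4] 0.03801154743465438
```

View pics/l13.png

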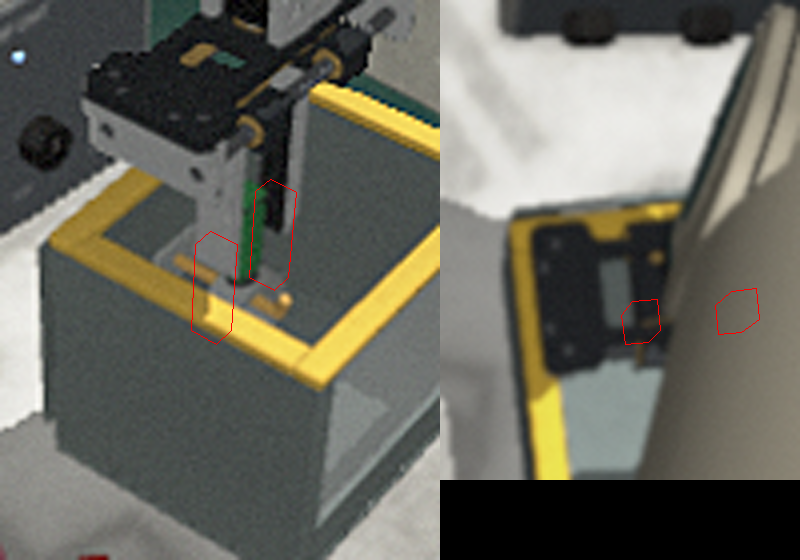

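The gauge stands upright on the hook (handle at about (250,240)) and the fingers are clear. I'll retract straight up.

{"method": "play_rows", "body": {"commands": "0 0 -0.5 0 0 0 3.8; 0 0 -1.5 0 0 0 3.8; 0 0 -3 0 0 0 3.8; 0 0 -5 0 0 0 3.8; 0 0 -8 0 0 0 3.8; 0 0 -11 0 0 0 3.8; 0 0 -14 0 0 0 3.8; 0 0 -17 0 0 0 3.8; 0 0 -19 0 0 0 3.8; 0 0 -20 0 0 0 3.8; 0 0 -20 0 0 0 3.8; 0 0 -20 0 0 0 3.8"}}

```text
time_s: 15.67
eef_pos: [0.5693, -0.2144, 0.2772]
tool_rot: [0.15, -3.138, -0.0]
force: [-0.3, 0.5, -0.0]
gripper_width: 0.0378
```

```bash
python3 go.py .45 .1 .28 5.5
```

```text
t 15.6667 tcp [ 0.5693 -0.2144  0.2772] yaw 5.49 tilt [-0.    0.01]
cmd [ 8.87 32.44 -0.27] [ 0.01 -0.   -0.01] rows 8.064372477881887 0.0020023939112199466 F [-0.3  0.5 -0. ] w 0.0378 j [ 0.26  0.48  0.09  1.5  -0.05  1.17  2.02]
```

Moving aside (at height) to see the result clearly.

{"method": "play_rows", "body": {"commands": "0.5 2 -0.3 0 0 0 3.8; 1.5 5.5 -0.3 0 0 0 3.8; 2.6 9.5 -0.3 0 0 0 3.8; 3.7 13.5 -0.3 0 0 0 3.8; 4.8 17.5 -0.3 0 0 0 3.8; 5.9 21.5 -0.3 0 0 0 3.8; 7 25.5 -0.3 0 0 0 3.8; 8 29 -0.3 0 0 0 3.8; 8.6 31.5 -0.3 0 0 0 3.8; 8.9 32.4 -0.3 0 0 0 3.8; 8.9 32.4 -0.3 0 0 0 3.8; 8.9 32.4 -0.3 0 0 0 3.8"}}

```text
time_s: 16.67
eef_pos: [0.4498, 0.0981, 0.2795]
tool_rot: [0.15, -3.136, 0.002]
force: [0.2, -1.2, 0.0]
gripper_width: 0.0382
```

```bash
python3 look.py 14 255,120,110,140 280,110,90,120 3.8; python3 og.py 14 .5697 -.2147 .030 5.5 280,130,80,110 285,150,80,100
```

```text
16.7667 [0.4505 0.0971 0.2798] 5.3 [ 0.1  0.  -1.1] 0.038300730441729665
```

View pics/og14.png

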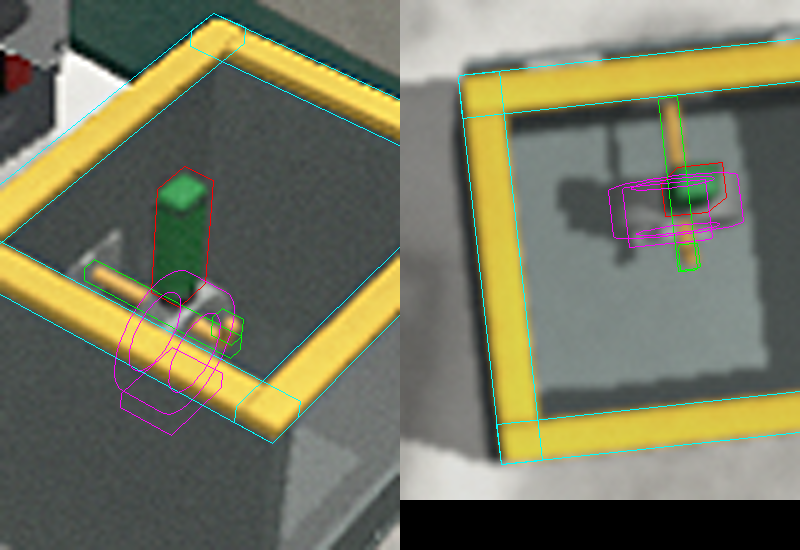

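View pics/l14.png

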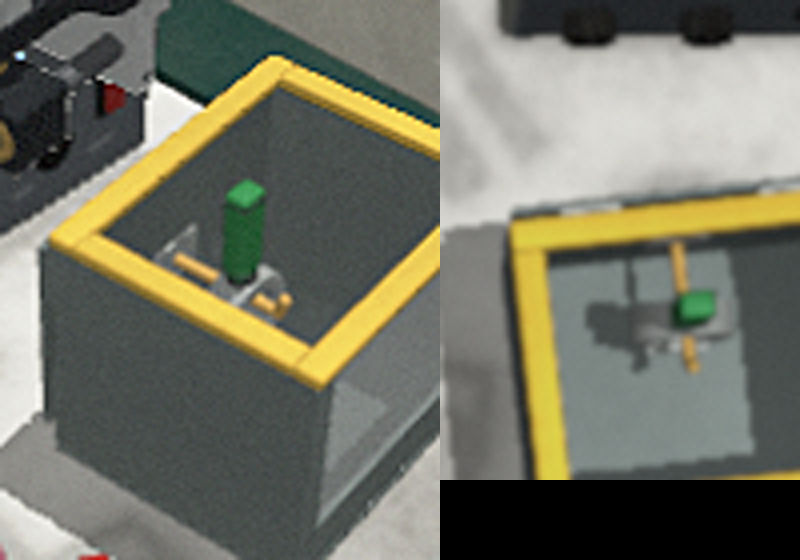

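View pics/scene14.png

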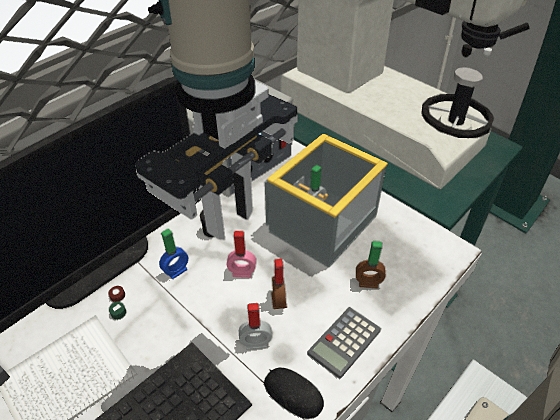

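The gauge hangs on the hook with its handle at scene (316,178), and the red gauge is unmoved at (254,325). Every look-alike is in its original place and the robot is clear, so I'm handing in.

```bash
python3 -c "
from cell import manip
print(manip.observe()['joint_velocities'].round(3)); print(manip.close_job())"
```

```text
[ 0.008 -0.003 -0.002 -0.007 -0.001  0.    -0.003]
the job is handed in; nothing more can be done
None
```

The green-handled steel gauge is hanging by its ring on the brass hook, released and upright, and the job was handed in at about 16.8 s.

I gripped it by the handle, lowered it through the hatch on the -x side of the hook's tip, and slid the ring over the tip. I then lowered it until the hook took the load, opened the fingers and withdrew straight up.

**Last checks**
- **Hang:** in both final pictures the gauge lies where the model of the hung gauge predicts, to about 1–2 mm.
- **Red gauge and look-alikes:** by eye they stand where they were at the start.
- **Forces:** no force that I read passed about 11 N. That peak came when I pressed the ring onto the hook on purpose.
- **Yellow frame:** I saw no sign of contact in the pictures or in the force readings between moves. I did not record force during the moves.

**What disagreed**
- **Fingertip height:** in the images the fingertips stood about 39 mm higher than the reported TCP height implied. Because of this my first close missed: the jaws shut just above the handle and moved nothing. I re-based the heights on the pictures, and the second grip read 18.0 mm, which is the handle's width. After that the predicted gauge height agreed with the images and with where the ring met the hook.
- **Scene camera:** the modelled frame outline sat about 1 mm off in this view, within the stated calibration.

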